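# Load two corks into the cork tube

## Robot

A 6-joint arm with a two-finger parallel gripper is mounted at the origin on a cart in front of the work surface, level with it; the furniture and walls round the work are solid. World frame = base frame: x ahead of the robot, y to its left, z up, the work surface at z = 0. Lengths are in m, angles in rad, forces in N, time in s.
With the tool pointing down it reaches from about 0.3 to 0.825 m from the base axis. Payload 5.4 kg.
Tool frame: the origin (TCP) lies at the very end of the fingers, on their centre line; the grasp point (between the pads) lies 19 mm behind it; x points along the fingers, y is the direction in which the jaws open and shut, and the axes are right-handed (so a half turn about x gives the same grasp; the last joint's range is limited). The gripper opens to 92 mm and grips with 3 to 60 N. Pads are 20 mm wide; open, the fingers measure 128 mm over their backs; the gripper's body (75 mm by 189 mm) begins 69 mm behind the grasp point.
Start: joints at [0.991, 0.158, 1.597, -0, 1.386, -0.21], TCP at [0.208, 0.536, 0.215] pointing down, gripper open.
Joint ranges: [-2.91, 2.91], [-0.94, 2.29], [0.18, 2.7], [-1.29, 4.43], [0.17, 2.64], [-3, 3]. Speed limits (rad/s): [2.57, 2.57, 3.14, 3.14, 3.14, 3.14].

## Interface

Orientations are given as a rotation vector (axis times angle).
In Python, from cell import bot gives the robot as it stands.
- The arm moves only by the tool play_rows, never from a script. Its argument "increments" is a list of rows, each a list of 3 entries, a list of its own where there are three numbers: the shift along the tool's x, y, z in m, then the turn about the tool's x in rad, then the gripper's target within -1 to 1 (fully open at 1, half-way at 0, shut at -1). A call has 1 to 20 rows; each row is the pose to reach, as a shift and turn from the pose measured when the call began, along the tool's axes at that moment; what a row does not reach only later rows make up. A row lasts 1/10 s, in which the tool goes at most 50 mm and 8.59 degrees, less where a joint would pass 70% of its speed; a pose out of reach is approached as far as the arm can. A call with a gripper value outside its range is refused whole. The fingers move at their own pace and stop on an object; "force" is the grip in N (left out, the last holds). Time passes only in rows, so rows that repeat a pose let the fingers close. It gives the time, the measured TCP pose, the force and the opening at its end, in the units of the state.
- bot.sense(): the state, without advancing time (a new reading comes with each control period).
- bot.grab_frame(name): name is "scene" or "top" or "wrist"; returns a dict with "image" (480x640x3 uint8, red, green, blue), "intrinsics" (3x3 intrinsics, pixels), "cam_to_world" (4x4, takes a point from camera to world coordinates); the wrist camera has in their place "T_tool_cam" (4x4, takes a point from camera to tool coordinates, whose origin is the TCP and whose axes are the tool frame's). Camera axes: x right, y up, looking along -z (the intrinsics and any distortion apply to the point x, -y, -z); pixel columns grow to the right and rows downward; lengths in m; the calibration is good to about 2 mm. A picture is of the moment at which its call begins: read the wrist's pose just before it. There is no depth.
- bot.close_job(): hands the job in, once; it reports no verdict.
Trained networks look in a picture, given as the dict that the camera call returned (one of the last four; its "shot" number tells which), for a name from the list of things; names that differ only in an ending like _2 or _b are one class to them, and where a whole thing is asked for, a point or a joint stands for the part that bears it (a point fixed in the world has none). Each returns a list of dicts, best first, with "confidence" (0 to 1); they miss things now and then, are a little off and sometimes report something else, mostly with a low value. They report only what shows in the picture. A call takes as long as a camera call. They do not tell look-alikes from the thing itself.
- bot.spot_in(picture, target): "at" ([column, row] as shares, 0 to 1, of the picture: columns of its width, rows of its height, amid what is visible of it).
- bot.tip_of(picture, target): "at" ([column, row] as shares, 0 to 1, of the picture: columns of its width, rows of its height: a listed point, or the origin of a listed thing).
The state is a dict: "time": time; "qpos": joint angles; "joint_vel": joint speeds; "joint_efforts": joint torques, N m; "eef_pos": TCP position; "tcp_rot": TCP orientation; "ft_force": force on the tool from outside, world axes, zero at the start; "torque": the same for the moment, N m; "opening": finger opening in m.
Only numpy, scipy, OpenCV 4.12 (cv2) and the standard library are available. Lean on these libraries where they do the work, as an engineer would, in place of code of your own. Each camera call takes 0.05 s, during which the arm holds its last target. There are 200 camera calls.

## Task

Load the two loose wine corks, which lie on the dark coasters, into the clear cork tube on its wooden stand. Lay one cork in the wooden groove before the tube's open mouth and push it endwise into the tube, and only then bring the second, lay it in the groove behind the first and push it in too, so that it drives the first deeper and its tail ends level with the mouth.

Things in the scene. Friction and masses are not known exactly. Their poses are not given: they have to be found in the camera images.
- cork_tube: cork dispenser, fixed: dark wooden plinth 66 x 196 x 12 mm (y -88 to +108) carrying a level clear tube, 39 mm outside, bore 31 mm wide and 92 mm deep, closed by a brass cap at the far end. z up, +y along the tube from open mouth to closed end. Origin on the worktop under the mouth. Highest point 67 mm. Two corks end to end (86 mm) just fit the bore.
- groove (a point): where a cork's centre comes to lie in the brown wooden V groove, 38 mm before the mouth, 43 mm above the worktop; axes as cork_tube. The groove runs from the mouth 80 mm outward, open above and at its outer end, 20 mm wide, 34 mm over its flat edges, which are 35 mm above the worktop. A cork let go up to 8 mm off sideways rolls in and lies along y, ready to slide into the bore.
- mouth (a point): centre of the tube's open mouth, on the tube's axis and in the plane of its end, 45 mm above the worktop; axes as the cork_tube's (+y into the tube).
- cork_a_center (a point): plain tan wine cork, a smooth cylinder 43 mm long and 23 mm across (grip it as 25), 14 g, at the start lying on its side on a fixed round dark brown coaster 96 mm across and 5 mm thick. This point is its very centre, then 17 mm above the worktop. Its length runs along this point's y axis; the two corks are alike and either may go first.
- cork_b_center (a point): plain tan wine cork, a smooth cylinder 43 mm long and 23 mm across (grip it as 25), 14 g, at the start lying on its side on a fixed round dark brown coaster 96 mm across and 5 mm thick. This point is its very centre, then 17 mm above the worktop. Its length runs along this point's y axis; the two corks are alike and either may go first.
- cork_a: the same cork as cork_a_center; origin 12 mm from its centre, on its skin.
- cork_b: the same cork as cork_b_center; origin 12 mm from its centre, on its skin.
Things that resemble listed ones, but are neither listed nor needed, are in the scene too. What is shaped like the cork_b but pink, purple or turquoise is not meant.

How it is judged:
On the way:
1. one cork has been pushed into the tube (its tail at most about 10 mm out) while the other is not yet at the groove (centre more than 60 mm from the mouth) (((y of cork_a_center in the frame of mouth between 0.012 and 0.095 m and x of cork_a_center in the frame of mouth between -0.014 and 0.014 m and z of cork_a_center in the frame of mouth between -0.014 and 0.014 m and distance between cork_b_center and mouth above 0.06 m) or (y of cork_b_center in the frame of mouth between 0.012 and 0.095 m and x of cork_b_center in the frame of mouth between -0.014 and 0.014 m and z of cork_b_center in the frame of mouth between -0.014 and 0.014 m and distance between cork_a_center and mouth above 0.06 m))), for 0.2 s.
At the end, for the whole second after the job is handed in: Both corks lie at rest inside the tube, one behind the other: each cork's centre is at least 12 mm inside the mouth (so the last one's tail sticks out at most about 10 mm) and within 14 mm of the tube's axis sideways and in height (y of cork_a_center in the frame of mouth between 0.012 and 0.095 m and x of cork_a_center in the frame of mouth between -0.014 and 0.014 m and z of cork_a_center in the frame of mouth between -0.014 and 0.014 m and y of cork_b_center in the frame of mouth between 0.012 and 0.095 m and x of cork_b_center in the frame of mouth between -0.014 and 0.014 m and z of cork_b_center in the frame of mouth between -0.014 and 0.014 m and linear speed of each of cork_a, cork_b below 0.03 m/s); the robot touches nothing.
It also fails if it takes over 64 s, if anything falls off the work surface, if the arm or the gripper's body presses on something with over 40 N, if the wrist force passes 120 N, or if a joint passes its speed limit or range.

## Working session

There is one attempt and no reset: what is moved stays moved. The work goes in short steps, Python scripts to look and compute and a tool call to move; the robot and the scene stay as the last step left them, time stands still between calls to the robot, and variables do not carry over. Pictures are saved under pics/ and viewed, about 8 in all and at most 12, crops included, and the job is handed in when it is done.

Besides the shell and the picture viewer there is one more tool, called after "Request:" as a command line: name --argument value ..., lists and objects as JSON in quotes. play_rows: Moves the arm, as the interface text tells. Its arguments: {"type":"object","properties":{"increments":{"type":"array","items":{"type":"array"}},"force":{"type":"number"}},"required":["increments"]}

```bash
mkdir -p pics; cat > h.py <<'E'
import numpy as np, cv2
from scipy.spatial.transform import Rotation as R
from cell import bot
def save(p,n): cv2.imwrite(f'pics/{n}.png',p['image'][:,:,::-1])
def pose(s):
    T=np.eye(4);T[:3,:3]=R.from_rotvec(s['tcp_rot']).as_matrix();T[:3,3]=s['eef_pos'];return T
def c2w(p,s=None):
    return np.array(p['cam_to_world']) if 'cam_to_world' in p else pose(s)@np.array(p['T_tool_cam'])
def ray(p,uv,z,s=None):
    T=c2w(p,s);K=np.array(p['intrinsics'])
    d=np.linalg.inv(K)@[uv[0],uv[1],1];d=T[:3,:3]@(d*[1,-1,-1])
    return T[:3,3]+d*(z-T[2,3])/d[2]
def proj(p,X,s=None):
    x=np.linalg.inv(c2w(p,s))@np.append(X,1);x=np.array(p['intrinsics'])@(x[:3]*[1,-1,-1]);return x[:2]/x[2]
E
python3 - <<'E'
from h import *
s=bot.sense();print({k:np.round(v,3) for k,v in s.items()})
print(np.round(pose(s),3))
for n in ['top','scene']:
    p=bot.grab_frame(n);save(p,n+'0');print(n,[k for k in p])
    for t,z in [('cork_a_center',.017),('mouth',.045),('groove',.043),('cork_tube',0)]:
        for f in (['tip_of','spot_in'] if t in('cork_a_center','cork_tube') else ['tip_of']):
            try:
                for d in getattr(bot,f)(p,t):
                    uv=np.array(d['at'])*[640,480];print(f,t,round(d['confidence'],2),uv.round(1),ray(p,uv,z).round(4))
            except Exception as e: print(f,t,e)
E
```

```text
{'time': np.float64(0.0), 'qpos': array([ 0.991,  0.159,  1.598, -0.   ,  1.386, -0.21 ]), 'joint_vel': array([-0.   , -0.   ,  0.001,  0.   , -0.001, -0.001]), 'joint_efforts': array([ 0.0000e+00, -3.8559e+01, -3.2210e+01,  7.0000e-02,  3.8000e-02,
       -0.0000e+00]), 'eef_pos': array([0.207, 0.536, 0.214]), 'tcp_rot': array([ 0.289,  1.552, -0.292]), 'ft_force': array([ 0.506,  0.1  , -0.306]), 'torque': array([-0.037,  0.023,  0.022]), 'opening': np.float64(0.092)}
[[-0.001  0.361  0.932  0.207]
 [-0.002  0.932 -0.361  0.536]
 [-1.    -0.002 -0.     0.214]
 [ 0.     0.     0.     1.   ]]
top ['image', 'intrinsics', 'cam_to_world', 'shot']
tip_of cork_a_center 0.71 [361.  273.5] [0.441  0.0649 0.017 ]
spot_in cork_a_center 0.83 [360.2 276.4] [0.4363 0.0662 0.017 ]
tip_of mouth 0.87 [417.9 174.7] [ 0.5989 -0.023   0.045 ]
tip_of mouth 0.28 [276.5 290.1] [0.411  0.1991 0.045 ]
tip_of groove 0.86 [440.2 180.3] [ 0.5907 -0.0588  0.043 ]
tip_of cork_tube 0.57 [413.  184.2] [ 0.5936 -0.0219 -0.    ]
spot_in cork_tube 0.73 [407.3 183. ] [ 0.5956 -0.0123  0.    ]
scene ['image', 'intrinsics', 'cam_to_world', 'shot']
tip_of cork_a_center 0.77 [330.  277.7] [0.4346 0.0636 0.017 ]
tip_of cork_a_center 0.22 [419.7 225.9] [ 0.621  -0.0182  0.017 ]
spot_in cork_a_center 0.55 [326.6 276. ] [0.4346 0.0702 0.017 ]
tip_of mouth 0.62 [420.6 227.4] [ 0.5925 -0.0272  0.045 ]
tip_of groove 0.77 [436.4 235.1] [ 0.5919 -0.0571  0.043 ]
tip_of groove 0.3 [414.4 242.8] [ 0.5561 -0.0316  0.043 ]
tip_of cork_tube 0.79 [413.4 248.6] [ 0.5795 -0.0266  0.    ]
spot_in cork_tube 0.83 [409.4 236.1] [ 0.6032 -0.0083  0.    ]
```

View pics/top0.png

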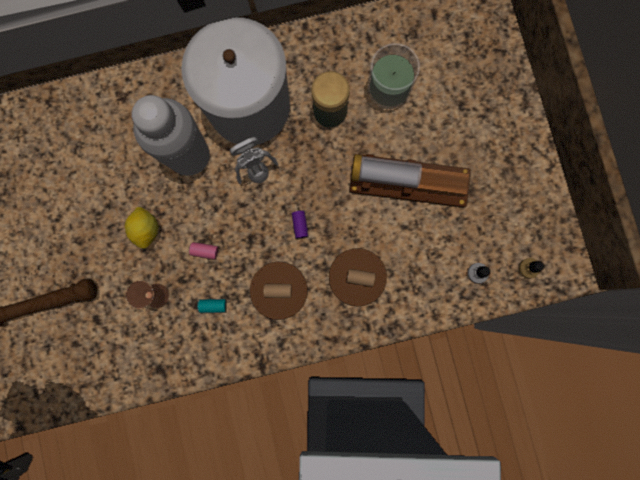

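View pics/scene0.png

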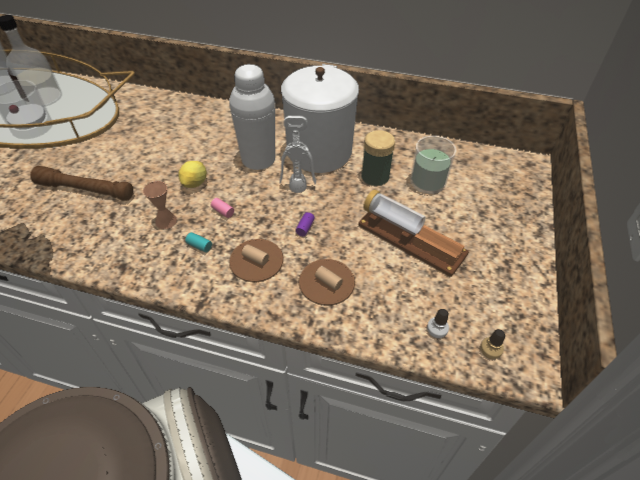

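The top view shows the plain corks at about (361,278) and (277,291), the tube mouth at about (420,175), the groove end at (469,181) and the cap at (357,168). The pink, purple and turquoise pieces are decoys. I'll move above the corks to get a closer wrist view.

Request:
play_rows --increments '[[[0,-0.3,0.33],0,1],[[0,-0.3,0.33],0,1],[[0,-0.3,0.33],0,1],[[0,-0.3,0.33],0,1],[[0,-0.3,0.33],0,1],[[0,-0.3,0.33],0,1],[[0,-0.3,0.33],0,1],[[0,-0.3,0.33],0,1],[[0,-0.3,0.33],0,1],[[0,-0.3,0.33],0,1],[[0,-0.3,0.33],0,1],[[0,-0.3,0.33],0,1],[[0,-0.3,0.33],0,1],[[0,-0.3,0.33],0,1]]'

```text
time: 2.1
eef_pos: [0.4066, 0.1383, 0.2146]
tcp_rot: [0.288, 1.552, -0.288]
ft_force: [0.4, -0.7, -0.1]
opening: 0.092
```

```bash
python3 - <<'E'
from h import *
s=bot.sense();print(s['time'],s['eef_pos'].round(4) if hasattr(s['eef_pos'],'round') else s['eef_pos']);print(pose(s).round(3))
p=bot.grab_frame('wrist');save(p,'w0');print(np.round(p['T_tool_cam'],3),p['intrinsics'])
for t,z in [('cork_a_center',.017),('mouth',.045),('groove',.043)]:
    for d in bot.tip_of(p,t):
        uv=np.array(d['at'])*[640,480];print(t,round(d['confidence'],2),uv.round(1),ray(p,uv,z,s).round(4))
E
```

```text
2.1 [0.4066 0.1383 0.2146]
[[-0.     0.359  0.933  0.407]
 [ 0.     0.933 -0.359  0.138]
 [-1.     0.    -0.     0.215]
 [ 0.     0.     0.     1.   ]]
[[-0.     0.281 -0.96  -0.17 ]
 [ 1.     0.    -0.    -0.   ]
 [-0.    -0.96  -0.281 -0.079]
 [ 0.     0.     0.     1.   ]] [[424.75198192   0.         320.51890384]
 [  0.         424.75198192 246.39320084]
 [  0.           0.           1.        ]]
cork_a_center 0.58 [257.7 270.3] [0.4342 0.0656 0.017 ]
mouth 0.78 [230.8 461.1] [ 0.5987 -0.0301  0.045 ]
mouth 0.74 [384.  193.3] [0.4027 0.1941 0.045 ]
groove 0.67 [202.1 467.2] [ 0.5967 -0.0607  0.043 ]
```

View pics/w0.png

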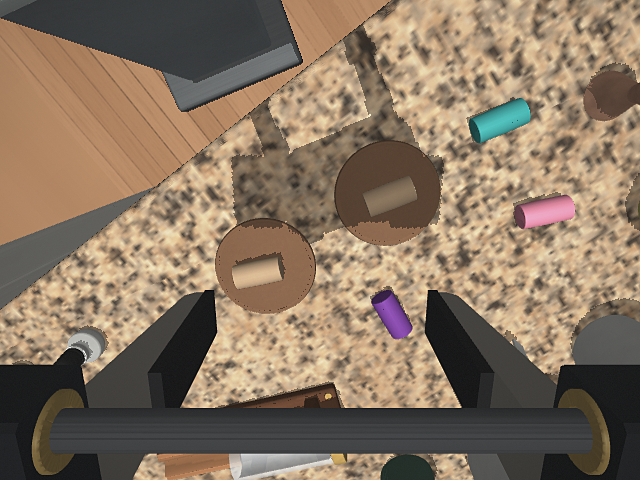

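```bash
cat >> h.py <<'E'
from scipy.optimize import minimize
def cylmask(p,s,x,y,yaw,z=.0165,L=.043,r=.0115):
    a=np.linspace(0,2*np.pi,24);u=np.array([np.cos(yaw),np.sin(yaw),0]);v=np.array([-u[1],u[0],0]);
    P=[proj(p,np.array([x,y,z])+e*L/2*u+r*np.cos(t)*v+r*np.sin(t)*np.array([0,0,1]),s) for e in(-1,1) for t in a]
    m=np.zeros((480*4,640*4),np.uint8);cv2.fillConvexPoly(m,cv2.convexHull((np.array(P)*4).astype(np.int32)),1)
    return cv2.resize(m.astype(np.float32),(640,480),interpolation=cv2.INTER_AREA)
def fitcork(p,s,uv,yaw0,win=45):
    im=np.ascontiguousarray(p['image']);X=ray(p,uv,.017,s)
    m0=cylmask(p,s,X[0],X[1],yaw0);g=np.full(m0.shape,2,np.uint8)
    g[m0>.5]=3;g[cv2.erode(m0,np.ones((9,9)))>.5]=1
    g[cv2.dilate(m0,np.ones((25,25)))<.5]=0
    cv2.grabCut(im,g,None,np.zeros((1,65)),np.zeros((1,65)),6,cv2.GC_INIT_WITH_MASK);m=((g==1)|(g==3)).astype(np.float32)
    f=lambda q:np.abs(cylmask(p,s,*(X[:2]+q[:2]/1000),yaw0+q[2]/20)-m).sum()
    o=minimize(f,[0,0,0],method='Nelder-Mead',options=dict(initial_simplex=[[0,0,0],[5,0,0],[0,5,0],[0,0,5]]))
    return X[0]+o.x[0]/1000,X[1]+o.x[1]/1000,yaw0+o.x[2]/20,o.fun/m.sum()
E
python3 - <<'E'
from h import *
s=bot.sense();p=bot.grab_frame('wrist');print(s['qpos'])
for uv,a,b in [((258,271),(236,275),(281,267)),((389,196),(366,202),(414,188))]:
    d=ray(p,b,.02,s)-ray(p,a,.02,s);print(np.round(fitcork(p,s,uv,np.arctan2(d[1],d[0])),4),np.linalg.norm(d))
t=bot.grab_frame('top')
for uv,a,b in [((361,278),(350,276),(374,280)),((277,291),(265,290),(290,291))]:
    d=ray(t,b,.02)-ray(t,a,.02);print(np.round(fitcork(t,None,uv,np.arctan2(d[1],d[0])),4))
E
```

```text
[ 4.31759177e-02 -2.37371391e-01  1.98083703e+00  3.67318408e-05
  1.39810655e+00 -1.15891460e+00]
[0.4355 0.0661 1.4704 0.1183] 0.042009103095448926
[0.4129 0.2001 1.5849 0.0681] 0.04271965162888022
[ 0.437   0.0483 -1.6392  0.6612]
[ 0.4134  0.2031 -1.4401  1.9113]
```

Request:
play_rows --increments '[[[0.05,-0.057,0.053],1.302,1],[[0.1,-0.057,0.053],1.302,1],[[0.13,-0.057,0.053],1.302,1],[[0.13,-0.057,0.053],1.302,1],[[0.13,-0.057,0.053],1.302,1],[[0.13,-0.057,0.053],1.302,1],[[0.13,-0.057,0.053],1.302,1],[[0.13,-0.057,0.053],1.302,1],[[0.13,-0.057,0.053],1.302,1],[[0.13,-0.057,0.053],1.302,1],[[0.13,-0.057,0.053],1.302,1],[[0.13,-0.057,0.053],1.302,1],[[0.13,-0.057,0.053],1.302,1]]'

```text
time: 3.7
eef_pos: [0.4359, 0.0651, 0.0846]
tcp_rot: [1.282, 1.161, -1.282]
ft_force: [0.2, -0.1, -0.4]
opening: 0.0917
```

```bash
python3 - <<'E'
from h import *
s=bot.sense();p=bot.grab_frame('wrist');save(p,'w1');T=pose(s);print(s['time'],T.round(3))
for d in bot.tip_of(p,'cork_a_center'):
    uv=np.array(d['at'])*[640,480];X=ray(p,uv,.017,s);print(round(d['confidence'],2),uv.round(1),X.round(4));
    try:print(np.round(fitcork(p,s,uv,1.47),4))
    except Exception as e:print(e)
q=np.array([.4355,.0661,.010,1]);print('tool',(np.linalg.inv(T)@q).round(4))
E
```

```text
3.7 [[-0.     0.995 -0.099  0.436]
 [ 0.    -0.099 -0.995  0.065]
 [-1.    -0.    -0.     0.085]
 [ 0.     0.     0.     1.   ]]
0.69 [320.8 261.7] [0.4365 0.0648 0.017 ]
[0.4357 0.0645 1.4347 0.0522]
tool [ 7.46e-02 -5.00e-04 -1.00e-03  1.00e+00]
```

View pics/w1.png

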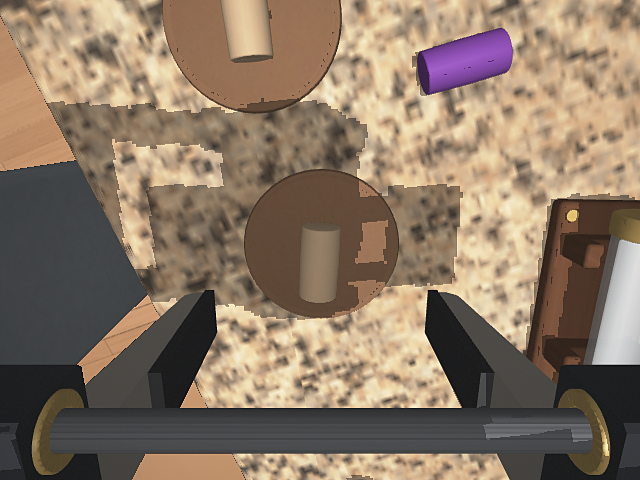

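The cork is centred under the jaws at (320,262). I'll go down and grip it, then lift.

Request:
play_rows --increments '[[[0.04,0,0],0.03,1],[[0.0746,0,0],0.03,1],[[0.0746,0,0],0.03,1],[[0.0746,0,0],0.03,1],[[0.0746,0,0],0.03,-1],[[0.0746,0,0],0.03,-1],[[0.0746,0,0],0.03,-1],[[0.0746,0,0],0.03,-1],[[0.0746,0,0],0.03,-1],[[0.0746,0,0],0.03,-1],[[0.0746,0,0],0.03,-1],[[0.0746,0,0],0.03,-1],[[0.0746,0,0],0.03,-1]]' --force 15

```text
time: 5.1
eef_pos: [0.4358, 0.0651, 0.01]
tcp_rot: [1.304, 1.145, -1.304]
ft_force: [0.4, 0.2, -0.8]
opening: 0.0247
```

Request:
play_rows --increments '[[[-0.03,0,0],0,-1],[[-0.08,0,0],0,-1],[[-0.12,0,0],0,-1],[[-0.12,0,0],0,-1],[[-0.12,0,0],0,-1]]'

```text
time: 5.6
eef_pos: [0.4364, 0.065, 0.1306]
tcp_rot: [1.305, 1.143, -1.303]
ft_force: [-0.7, -0.4, -0.7]
opening: 0.0246
```

```bash
python3 - <<'E'
from h import *
s=bot.sense();p=bot.grab_frame('wrist');T=pose(s);print(s['time'],T.round(4),s['opening'])
# top-view tube: dump candidates again incl. wrist
for n in ['wrist','top','scene']:
    p=bot.grab_frame(n)
    for t,z in [('mouth',.045),('groove',.043),('cork_a_center',T[2,3]+.007)]:
        for d in bot.tip_of(p,t):
            uv=np.array(d['at'])*[640,480];print(n,t,round(d['confidence'],2),uv.round(1),ray(p,uv,z,s).round(4))
    if n=='top':
        c=p['image'][140:225,330:490];cv2.imwrite('pics/topc.png',cv2.resize(c,None,fx=5,fy=5,interpolation=cv2.INTER_CUBIC)[:,:,::-1])
E
```

```text
5.6 [[ 1.900e-03  9.916e-01 -1.295e-01  4.364e-01]
 [-3.000e-04 -1.295e-01 -9.916e-01  6.500e-02]
 [-1.000e+00  2.000e-03  0.000e+00  1.306e-01]
 [ 0.000e+00  0.000e+00  0.000e+00  1.000e+00]] 0.024625639107360656
wrist mouth 0.91 [578.1 350.2] [ 0.6012 -0.0266  0.045 ]
wrist groove 0.79 [568.2 398. ] [ 0.5969 -0.0655  0.043 ]
wrist cork_a_center 0.71 [320.8 314.3] [0.4371 0.0661 0.1376]
top mouth 0.8 [422.8 175.4] [ 0.5978 -0.0307  0.045 ]
top groove 0.57 [441.2 178.7] [ 0.5933 -0.0604  0.043 ]
scene mouth 0.85 [420.  226.2] [ 0.5945 -0.0251  0.045 ]
scene mouth 0.48 [328.  230.8] [0.5016 0.1072 0.045 ]
scene groove 0.62 [438.4 237.2] [ 0.5892 -0.0619  0.043 ]
scene cork_a_center 0.48 [330.3 231. ] [0.431  0.0642 0.1376]
```

View pics/topc.png

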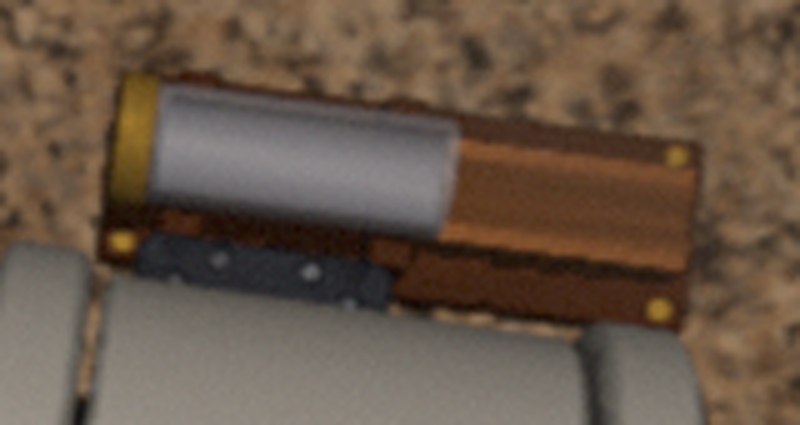

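The crop shows the cap centre at about (132,138), the mouth centre at (449,182) and the groove end at (691,221). I'll carry the cork over the groove and refine there.

Request:
play_rows --increments '[[[0,0.173,0.1055],0,-1],[[0,0.173,0.1055],0,-1],[[0,0.173,0.1055],0,-1],[[0,0.173,0.1055],0,-1],[[0,0.173,0.1055],0,-1],[[0,0.173,0.1055],0,-1],[[0,0.173,0.1055],0,-1],[[0,0.173,0.1055],0,-1]]'

```text
time: 7.05
eef_pos: [0.5929, -0.0608, 0.1301]
tcp_rot: [1.303, 1.146, -1.304]
ft_force: [0.4, -0.8, -0.6]
opening: 0.0244
```

```bash
python3 - <<'E'
from h import *
s=bot.sense();T=pose(s);print(s['time'],T.round(4),s['opening'])
p=bot.grab_frame('wrist');save(p,'w2')
for t,z in [('mouth',.045),('groove',.043),('cork_a_center',T[2,3]+.007)]:
    for d in bot.tip_of(p,t):
        uv=np.array(d['at'])*[640,480];print(t,round(d['confidence'],2),uv.round(1),ray(p,uv,z,s).round(4))
p=bot.grab_frame('top')
for n,c,z in [('cap',(116,138),.045),('mouth',(449,181.5),.045),('gend',(691,221),.035),('gnear',(450,189),.035)]:
    print(n,ray(p,np.array(c)/5+[330,140],z).round(4))
E
```

```text
7.05 [[-4.000e-04  9.917e-01 -1.284e-01  5.929e-01]
 [ 3.000e-04 -1.284e-01 -9.917e-01 -6.080e-02]
 [-1.000e+00 -4.000e-04 -2.000e-04  1.301e-01]
 [ 0.000e+00  0.000e+00  0.000e+00  1.000e+00]] 0.024401436177660024
mouth 0.93 [321. 195.] [ 0.5984 -0.0247  0.045 ]
groove 0.71 [323.1 254.6] [ 0.5948 -0.063   0.043 ]
cork_a_center 0.57 [320.2 315.4] [ 0.5932 -0.0602  0.1371]
cap [0.6094 0.0805 0.045 ]
mouth [ 0.5963 -0.026   0.045 ]
gend [ 0.5866 -0.1052  0.035 ]
gnear [ 0.5963 -0.0279  0.035 ]
```

View pics/w2.png

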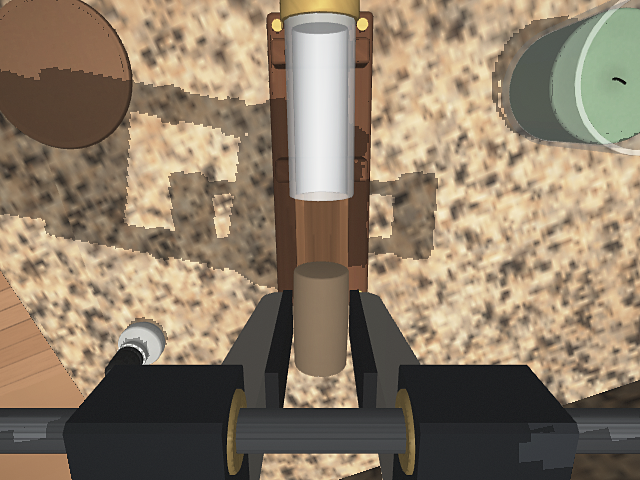

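The tube axis lies on columns 320–321 and the mouth on row 196. The held cork is on the same column, so it is aligned. I'll lower it into the groove and release it.

Request:
play_rows --increments '[[[0.04,0.001,0.002],0,-1],[[0.07,0.001,0.002],0,-1],[[0.085,0.001,0.002],0,-1],[[0.091,0.001,0.002],0,-1],[[0.091,0.001,0.002],0,-1],[[0.091,0.001,0.002],0,-1],[[0.091,0.001,0.002],0,0.2],[[0.091,0.001,0.002],0,0.2],[[0.091,0.001,0.002],0,0.2],[[0.091,0.001,0.002],0,0.2],[[0.091,0.001,0.002],0,0.2],[[0.05,0.001,0.002],0,0.2],[[0.0,0.001,0.002],0,0.2],[[0.0,0.001,0.002],0,0.2],[[0.0,0.001,0.002],0,0.2]]'

```text
time: 8.8
eef_pos: [0.5953, -0.0639, 0.1319]
tcp_rot: [1.305, 1.142, -1.301]
ft_force: [-1.2, 0.7, -1.5]
opening: 0.0549
```

Request:
play_rows --increments '[[[0,0,0.045],0,-1],[[0,0,0.045],0,-1],[[0,0,0.045],0,-1],[[0,0,0.045],0,-1],[[0,0,0.045],0,-1],[[0,0,0.045],0,-1]]'

```text
time: 9.4
eef_pos: [0.5894, -0.1077, 0.1316]
tcp_rot: [1.304, 1.143, -1.301]
ft_force: [-0.8, -0.3, -1.0]
opening: 0.0095
```

```bash
python3 - <<'E'
from h import *
s=bot.sense();T=pose(s);print(s['time'],T.round(4),s['opening'])
p=bot.grab_frame('wrist');save(p,'w3')
for t,z in [('mouth',.045),('groove',.043),('cork_a_center',.043)]:
    for d in bot.tip_of(p,t):
        uv=np.array(d['at'])*[640,480];print(t,round(d['confidence'],2),uv.round(1),ray(p,uv,z,s).round(4))
E
```

```text
9.4 [[ 3.000e-03  9.918e-01 -1.279e-01  5.894e-01]
 [-8.000e-04 -1.279e-01 -9.918e-01 -1.077e-01]
 [-1.000e+00  3.100e-03  5.000e-04  1.316e-01]
 [ 0.000e+00  0.000e+00  0.000e+00  1.000e+00]] 0.00946307793408517
mouth 0.82 [315.7 114.6] [ 0.5981 -0.0252  0.045 ]
cork_a_center 0.76 [317.8 178.1] [ 0.5946 -0.0618  0.043 ]
```

View pics/w3.png

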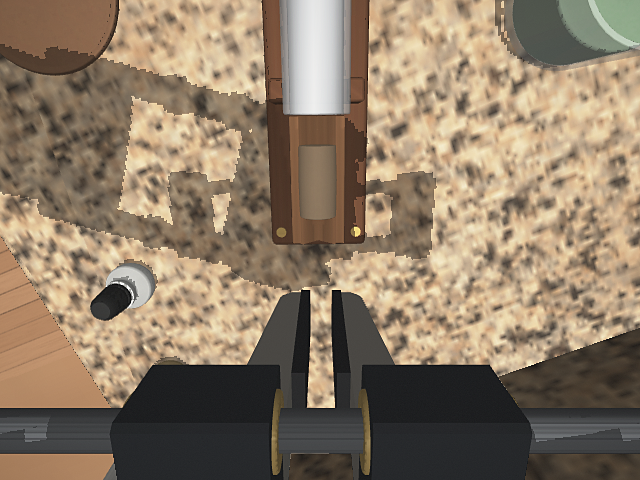

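The cork lies straight in the groove, at (318,180). I'll shut the fingers, go down behind it and push.

Request:
play_rows --increments '[[[0.04,-0.002,0.002],0,-1],[[0.075,-0.002,0.002],0,-1],[[0.093,-0.002,0.002],0,-1],[[0.093,-0.002,0.002],0,-1],[[0.093,-0.002,0.002],0,-1],[[0.093,-0.002,-0.006],0,-1],[[0.093,-0.002,-0.012],0,-1],[[0.093,-0.002,-0.018],0,-1],[[0.093,-0.002,-0.024],0,-1],[[0.093,-0.002,-0.03],0,-1],[[0.093,-0.002,-0.036],0,-1],[[0.093,-0.002,-0.042],0,-1],[[0.093,-0.002,-0.048],0,-1],[[0.093,-0.002,-0.054],0,-1],[[0.093,-0.002,-0.06],0,-1],[[0.093,-0.002,-0.066],0,-1],[[0.093,-0.002,-0.069],0,-1],[[0.093,-0.002,-0.069],0,-1],[[0.093,-0.002,-0.069],0,-1]]'

```text
time: 11.5
eef_pos: [0.5968, -0.0397, 0.0389]
tcp_rot: [1.304, 1.142, -1.301]
ft_force: [-0.2, -0.6, -0.5]
opening: 0.0005
```

```bash
python3 - <<'E'
from h import *
s=bot.sense();T=pose(s);print(s['time'],T.round(4),s['opening'],s['ft_force'])
p=bot.grab_frame('wrist');save(p,'w4')
for t,z in [('mouth',.045),('cork_a_center',.043)]:
    for d in bot.tip_of(p,t):
        uv=np.array(d['at'])*[640,480];print(t,round(d['confidence'],2),uv.round(1),ray(p,uv,z,s).round(4))
E
```

```text
11.5 [[ 3.600e-03  9.917e-01 -1.283e-01  5.968e-01]
 [-1.300e-03 -1.283e-01 -9.917e-01 -3.970e-02]
 [-1.000e+00  3.800e-03  8.000e-04  3.890e-02]
 [ 0.000e+00  0.000e+00  0.000e+00  1.000e+00]] 0.0004692517547261192 [-0.22395626 -0.57100134 -0.46188325]
mouth 0.91 [317.8 283.2] [ 0.598  -0.0249  0.045 ]
```

View pics/w4.png

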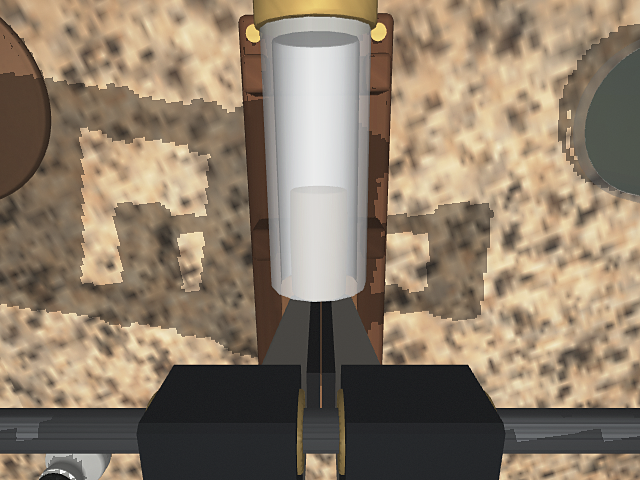

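The first cork is inside the tube: its front is at row 188 and the mouth at row 283. Next I'll fetch cork B.

Request:
play_rows --increments '[[[0,0,0.012],0,-1],[[-0.04,0,0.012],0,-1],[[-0.09,0,0.012],0,-1],[[-0.12,0,0],-0.143,1],[[-0.12,-0.213,-0.214],-0.143,1],[[-0.12,-0.213,-0.214],-0.143,1],[[-0.12,-0.213,-0.214],-0.143,1],[[-0.12,-0.213,-0.214],-0.143,1],[[-0.12,-0.213,-0.214],-0.143,1],[[-0.12,-0.213,-0.214],-0.143,1],[[-0.12,-0.213,-0.214],-0.143,1],[[-0.08,-0.213,-0.214],-0.143,1],[[-0.05,-0.213,-0.214],-0.143,1],[[-0.05,-0.213,-0.214],-0.143,1],[[-0.05,-0.213,-0.214],-0.143,1],[[-0.05,-0.213,-0.214],-0.143,1],[[-0.05,-0.213,-0.214],-0.143,1]]'

```text
time: 13.35
eef_pos: [0.4147, 0.1997, 0.0898]
tcp_rot: [1.202, 1.21, -1.194]
ft_force: [0.4, -0.1, 0.4]
opening: 0.0919
```

```bash
python3 - <<'E'
from h import *
s=bot.sense();T=pose(s);print(s['time'],T.round(4),s['opening'])
p=bot.grab_frame('wrist');save(p,'w5')
for d in bot.tip_of(p,'cork_b_center'):
    uv=np.array(d['at'])*[640,480];X=ray(p,uv,.017,s);print(round(d['confidence'],2),uv.round(1),X.round(4));
    try:
        f=fitcork(p,s,uv,1.585);print(np.round(f,4),(np.linalg.inv(T)@[f[0],f[1],.010,1]).round(4))
    except Exception as e:print(e)
E
```

```text
13.35 [[ 7.100e-03  9.999e-01  1.340e-02  4.147e-01]
 [-6.000e-04  1.340e-02 -9.999e-01  1.997e-01]
 [-1.000e+00  7.100e-03  7.000e-04  8.980e-02]
 [ 0.000e+00  0.000e+00  0.000e+00  1.000e+00]] 0.09192900622929229
0.83 [485.2 308.9] [0.5191 0.1677 0.017 ]
[0.5219 0.1645 1.5996 0.3538] [0.0806 0.1061 0.0366 1.    ]
0.75 [435.2  33.2] [0.4738 0.3237 0.017 ]
[0.4741 0.3236 1.4205 0.067 ] [ 0.0801  0.0605 -0.1231  1.    ]
0.73 [311.9 259.8] [0.4105 0.1988 0.017 ]
[0.4124 0.1991 1.5755 0.0438] [ 7.98e-02 -2.80e-03  5.00e-04  1.00e+00]
0.69 [265.4  67.3] [0.385  0.3059 0.017 ]
[0.3859 0.3052 1.5976 0.042 ] [ 0.0795 -0.0279 -0.1059  1.    ]
```

View pics/w5.png

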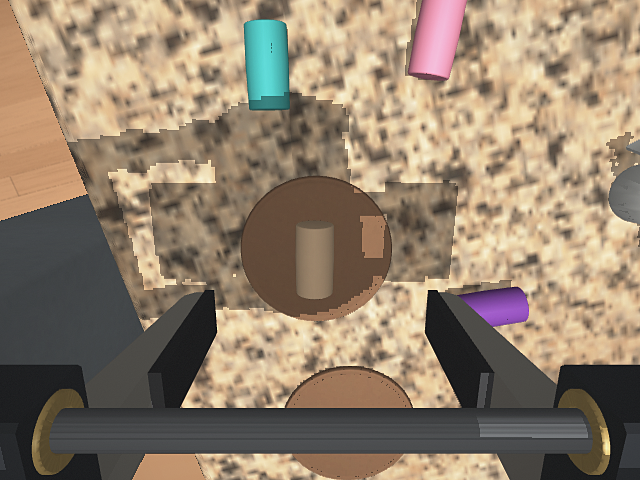

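Cork B is at (315,261), the plain one on its coaster. I'll grip it and lift.

Request:
play_rows --increments '[[[0.04,-0.003,0],0,0.4],[[0.0797,-0.003,0],0,0.4],[[0.0797,-0.003,0],0,0.4],[[0.0797,-0.003,0],0,0.4],[[0.0797,-0.003,0],0,-1],[[0.0797,-0.003,0],0,-1],[[0.0797,-0.003,0],0,-1],[[0.0797,-0.003,0],0,-1],[[0.0797,-0.003,0],0,-1],[[0.0797,-0.003,0],0,-1],[[0.0797,-0.003,0],0,-1]]'

```text
time: 14.55
eef_pos: [0.4116, 0.1997, 0.0097]
tcp_rot: [1.201, 1.211, -1.195]
ft_force: [-0.8, -0.3, 2.5]
opening: 0.0244
```

Request:
play_rows --increments '[[[-0.03,0,0],0,-1],[[-0.08,0,0],0,-1],[[-0.13,0,0],0,-1],[[-0.13,0,0],0,-1],[[-0.13,0,0],0,-1]]'

```text
time: 15.05
eef_pos: [0.4117, 0.2, 0.1407]
tcp_rot: [1.203, 1.209, -1.193]
ft_force: [1.1, -0.1, -1.1]
opening: 0.0246
```

```bash
python3 - <<'E'
from h import *
s=bot.sense();T=pose(s);print(s['time'],T.round(4),s['opening'])
print((np.linalg.inv(T)@[.5935,-.0635,.135,1]).round(4), 'turn',np.arctan2(-T[1,2],-T[0,2])-1.442)
E
```

```text
15.05 [[ 9.100e-03  9.999e-01  1.380e-02  4.117e-01]
 [-2.000e-04  1.380e-02 -9.999e-01  2.000e-01]
 [-1.000e+00  9.100e-03  4.000e-04  1.407e-01]
 [ 0.000e+00  0.000e+00  0.000e+00  1.000e+00]] 0.024639466200937668
[0.0074 0.1781 0.266  1.    ] turn 0.14258319555675292
```

Request:
play_rows --increments '[[[0.005,0.178,0.266],0.143,-1],[[0.005,0.178,0.266],0.143,-1],[[0.005,0.178,0.266],0.143,-1],[[0.005,0.178,0.266],0.143,-1],[[0.005,0.178,0.266],0.143,-1],[[0.005,0.178,0.266],0.143,-1],[[0.005,0.178,0.266],0.143,-1],[[0.005,0.178,0.266],0.143,-1],[[0.005,0.178,0.266],0.143,-1],[[0.005,0.178,0.266],0.143,-1],[[0.005,0.178,0.266],0.143,-1],[[0.005,0.178,0.266],0.143,-1]]'

```text
time: 16.25
eef_pos: [0.5929, -0.0625, 0.1374]
tcp_rot: [1.307, 1.14, -1.296]
ft_force: [0.0, 0.4, 0.0]
opening: 0.0247
```

```bash
python3 - <<'E'
from h import *
s=bot.sense();T=pose(s);print(s['time'],T.round(4),s['opening'])
p=bot.grab_frame('wrist');save(p,'w6')
for t,z in [('mouth',.045),('groove',.043),('cork_a_center',T[2,3]+.007)]:
    for d in bot.tip_of(p,t):
        uv=np.array(d['at'])*[640,480];print(t,round(d['confidence'],2),uv.round(1),ray(p,uv,z,s).round(4))
print((np.linalg.inv(T)@[.5935,-.0635,.039,1]).round(4))
E
```

```text
16.25 [[ 8.800e-03  9.918e-01 -1.276e-01  5.929e-01]
 [-1.000e-04 -1.276e-01 -9.918e-01 -6.250e-02]
 [-1.000e+00  8.800e-03 -1.000e-03  1.374e-01]
 [ 0.000e+00  0.000e+00  0.000e+00  1.000e+00]] 0.024723531344190263
mouth 0.76 [317.4 190.7] [ 0.5973 -0.0247  0.045 ]
groove 0.93 [320.9 250.4] [ 0.5945 -0.0639  0.043 ]
[ 9.84e-02 -2.00e-04  1.10e-03  1.00e+00]
```

View pics/w6.png

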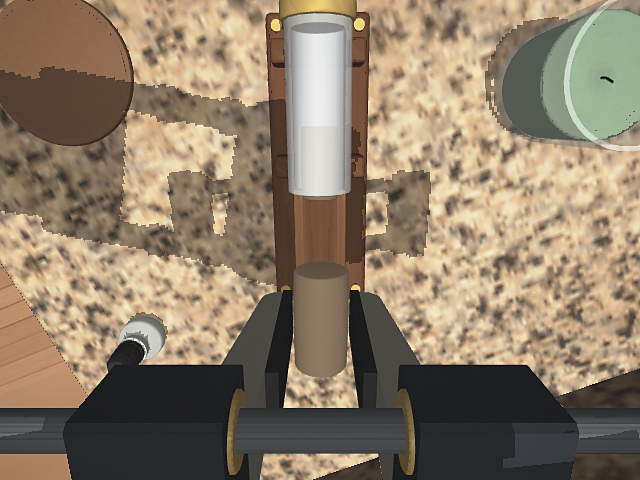

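The first cork is in the tube with its tail about 4 mm out (rows 192–200). The second is aligned on column 321. I'll lower it, release, and go behind it.

Request:
play_rows --increments '[[[0.04,0,0.002],0,-1],[[0.075,0,0.002],0,-1],[[0.092,0,0.002],0,-1],[[0.0985,0,0.002],0,-1],[[0.0985,0,0.002],0,-1],[[0.0985,0,0.002],0,-1],[[0.0985,0,0.002],0,0.2],[[0.0985,0,0.002],0,0.2],[[0.0985,0,0.002],0,0.2],[[0.0985,0,0.002],0,0.2],[[0.0985,0,0.002],0,0.2],[[0.05,0,0.002],0,0.2],[[0.0,0,0.002],0,0.2],[[0.0,0,0.002],0,0.2],[[0.0,0,0.002],0,0.2]]'

```text
time: 17.95
eef_pos: [0.5942, -0.0655, 0.1394]
tcp_rot: [1.309, 1.136, -1.294]
ft_force: [0.8, -0.7, -0.8]
opening: 0.0552
```

Request:
play_rows --increments '[[[0,0,0.046],0,-1],[[0,0,0.046],0,-1],[[0,0,0.046],0,-1],[[0,0,0.046],0,-1],[[0,0,0.046],0,-1],[[0,0,0.046],0,-1],[[0,0,0.046],0,-1]]'

```text
time: 18.65
eef_pos: [0.5883, -0.1106, 0.1392]
tcp_rot: [1.308, 1.136, -1.293]
ft_force: [-0.1, 0.2, -0.1]
opening: 0.0012
```

```bash
python3 - <<'E'
from h import *
s=bot.sense();T=pose(s);print(s['time'],T.round(4),s['opening'])
p=bot.grab_frame('wrist');save(p,'w7')
for t,z in [('mouth',.045),('cork_a_center',.043)]:
    for d in bot.tip_of(p,t):
        uv=np.array(d['at'])*[640,480];print(t,round(d['confidence'],2),uv.round(1),ray(p,uv,z,s).round(4))
m=np.array([.598,-.025]);u=np.array([.128,.992])
for y in(-.083,-.012):
    print((np.linalg.inv(T)@[*(m+y*u),.039,1]).round(4))
E
```

```text
18.65 [[ 1.260e-02  9.917e-01 -1.276e-01  5.883e-01]
 [-1.300e-03 -1.276e-01 -9.918e-01 -1.106e-01]
 [-9.999e-01  1.260e-02 -3.000e-04  1.392e-01]
 [ 0.000e+00  0.000e+00  0.000e+00  1.000e+00]] 0.0011654526098957459
mouth 0.58 [313.7 108.3] [ 0.5972 -0.0243  0.045 ]
[ 0.1002 -0.0026 -0.003   1.    ]
[ 0.1002 -0.0026 -0.0741  1.    ]
```

View pics/w7.png

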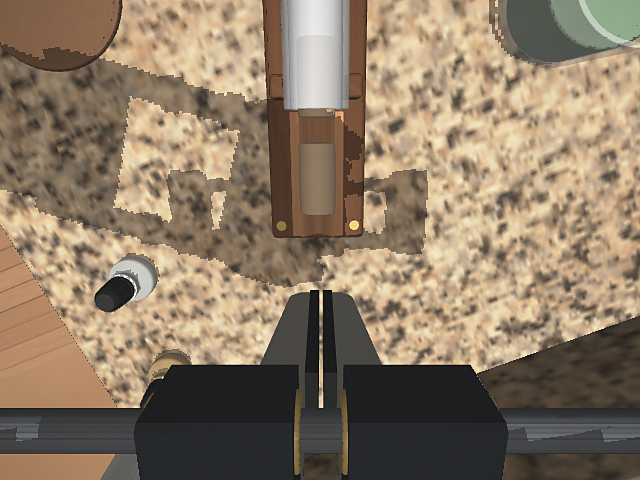

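Cork B lies straight in the groove, at (317,180). I'll push it in.

Request:
play_rows --increments '[[[0.04,-0.003,0],0,-1],[[0.08,-0.003,0],0,-1],[[0.1,-0.003,0],0,-1],[[0.1,-0.003,0],0,-1],[[0.1,-0.003,0],0,-1],[[0.1,-0.003,-0.007],0,-1],[[0.1,-0.003,-0.014],0,-1],[[0.1,-0.003,-0.02],0,-1],[[0.1,-0.003,-0.026],0,-1],[[0.1,-0.003,-0.032],0,-1],[[0.1,-0.003,-0.038],0,-1],[[0.1,-0.003,-0.044],0,-1],[[0.1,-0.003,-0.05],0,-1],[[0.1,-0.003,-0.056],0,-1],[[0.1,-0.003,-0.062],0,-1],[[0.1,-0.003,-0.068],0,-1],[[0.1,-0.003,-0.072],0,-1],[[0.1,-0.003,-0.075],0,-1],[[0.1,-0.003,-0.075],0,-1],[[0.1,-0.003,-0.075],0,-1]]'

```text
time: 20.8
eef_pos: [0.5963, -0.0363, 0.0394]
tcp_rot: [1.309, 1.136, -1.294]
ft_force: [0.7, -1.3, 0.3]
opening: 0.0003
```

Request:
play_rows --increments '[[[0,0,0.015],0,-1],[[0,0,0.04],0,-1],[[-0.04,0,0.06],0,-1],[[-0.1,0,0.06],0,-1],[[-0.1,0,0.06],0,-1],[[-0.1,0,0.06],0,-1]]'

```text
time: 21.4
eef_pos: [0.589, -0.0975, 0.1423]
tcp_rot: [1.31, 1.13, -1.291]
ft_force: [0.1, 0.1, 0.2]
opening: 0.0008
```

```bash
python3 - <<'E'
from h import *
s=bot.sense();T=pose(s);print(s['time'],T.round(4),s['opening'])
p=bot.grab_frame('wrist');cv2.imwrite('pics/w8.png',cv2.resize(p['image'][0:200,180:460],None,fx=2.5,fy=2.5)[:,:,::-1])
for t,z in [('mouth',.045),('cork_a_center',.043)]:
    for d in bot.tip_of(p,t):
        uv=np.array(d['at'])*[640,480];print(t,round(d['confidence'],2),uv.round(1),ray(p,uv,z,s).round(4))
E
```

```text
21.4 [[ 0.0182  0.9915 -0.129   0.589 ]
 [-0.0038 -0.1289 -0.9916 -0.0975]
 [-0.9998  0.0186  0.0014  0.1423]
 [ 0.      0.      0.      1.    ]] 0.0008005125650646246
mouth 0.71 [316.3 132.2] [ 0.5982 -0.0253  0.045 ]
```

View pics/w8.png

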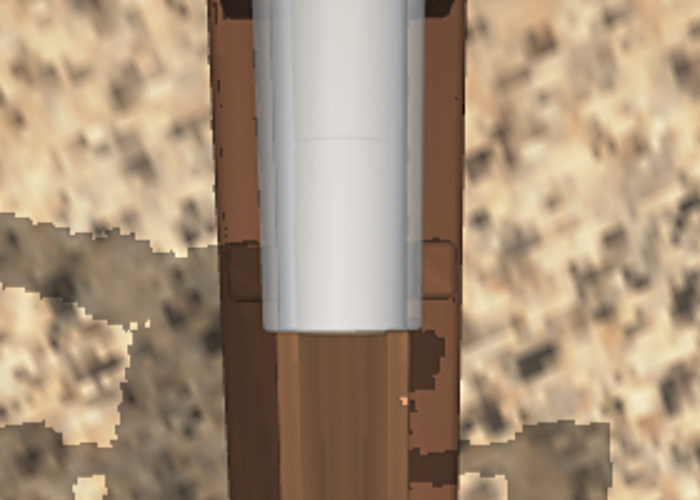

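The joint between the corks shows inside the tube at crop row 138, and the second cork's tail is level with the mouth at row 330. The arm is clear, so I'm handing the job in.

```bash
python3 -c "
from cell import bot
print(bot.close_job())"
```

```text
the job is handed in; nothing more can be done
None
```

Both corks are in the tube, and I handed the job in at about 21.5 s of the 64 s allowed. I laid the first cork in the groove and pushed it in, with its tail about 4 mm out. Only then did I bring the second cork, lay it in the groove and push it in behind the first.

- **Last picture:** both corks sit end to end in the tube. The joint between them is about 43 mm inside, and the second cork's tail is level with the mouth. The groove is empty and the gripper was well clear, with about zero force on it.
- **Checks that disagreed:** cork positions fitted from the top camera did not match (fit errors 0.66 and 1.9), so I used the wrist camera. The networks also reported some decoys and false mouths, which I ruled out by eye. The tool picked up a tilt of about 1° by the end, which did no visible harm.

I have no verdict from the judge, only these checks.

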